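# Post the inspected sample through the drop-box flap

### The arm

A 7-joint arm with a two-finger parallel gripper is mounted at the origin on the work surface. World frame = base frame: x ahead of the robot, y to its left, z up, the work surface at z = 0. Lengths are in m, angles in rad, forces in N, time in s.
With the tool pointing down it reaches from about 0.4 to 0.875 m from the base axis. Payload 19.3 kg.
Tool frame: the origin (TCP) lies midway between the tips of the shut fingers; the grasp point (between the pads) lies 19 mm behind it; z points along the fingers, y is the line along which they close (so a half turn about z gives the same grasp; the last joint's range is limited). The gripper opens to 85 mm and grips with 20 to 120 N. Pads are 22 mm wide; open, the fingers measure 114 mm over their backs; the gripper's body (76 mm by 85 mm) begins 54 mm behind the grasp point. The pads swing forward as they close: fully open they stand 13 mm farther back than shut.
Start: joints at [-1.296, 0.521, -0.036, 1.599, 0.021, 1.021, -0.113], TCP at [0.211, 0.588, 0.231] pointing down, gripper open.
Joint ranges: [-2.91, 2.91], [-0.3, 2.13], [-1.5, 1.42], [0.17, 2.43], [-1.26, 4.41], [0.16, 1.93], [-2.52, 2.52]. Speed limits (rad/s): [1.89, 1.89, 2.39, 2.39, 3.01, 3.01, 3.01].

### API

Orientations are given as [roll, pitch, yaw] about the fixed x, y, z axes, in that order (R = Rz(yaw) Ry(pitch) Rx(roll)).
In Python, from workcell import telemetry, grab_frame, calibration, bot, outline_of, landmark_of gives the robot as it stands. The module is installed in compiled form; this text tells all that it offers.
- The arm moves only by the shell command python3 -m inch 'ROWS' [FORCE]. ROWS is JSON, a list of rows, each a list of 7 numbers: the shift along the tool's x, y, z in m, then the turn, a rotation vector about the tool's x, y, z in rad, then the closure, from 0 (fully open) to 1 (shut). A call has 1 to 5 rows; each row shifts and turns the commanded pose from where the row before left it, along the tool's axes as they then stand; what a row does not reach is not made up. A row lasts 1/10 s, in which the tool goes at most 50 mm and 8.59 degrees, less where a joint would pass 70% of its speed; a pose out of reach is approached as far as the arm can. A call is refused whole if a number of a shift passes 0.05 or a number of a turn 0.15, either way. A call with a gripper value outside its range is refused whole. The fingers move at their own pace and stop on an object; FORCE is the grip in N (left out, the last holds). Time passes only in rows, so rows that do not move let the fingers close. It gives the time, the measured TCP pose, the force, the opening and the grip force at its end, in the units of the state.
- telemetry.observe(): the state, without advancing time (a new reading comes with each control period).
- grab_frame(name): name is "side" or "top"; returns the picture (480x640x3 uint8, red, green, blue); there is no depth.
- calibration(name): a dict with "fovy" (degrees; the focal length in pixels is half the picture's height over the tangent of half this angle, whatever the lens; pixels are square), "cx", "cy" (the principal point, pixels), "dist" ([k1, k2, p1, p2, k3] as OpenCV has them; the pictures are not rectified), "pose" (4x4, takes a point from camera to world coordinates). Camera axes: x right, y down, z forward; pixel columns grow to the right and rows downward; lengths in m; the calibration is good to about 2 mm. A picture is of the moment at which its call begins. calibration takes no time and is no camera call.
- bot.job_done(): hands the job in; it is judged then, once.
Trained networks look in the newest picture that a camera, given by its name, has taken for a name from the list of things; names that differ only in an ending like _2 or _b are one class to them, and where a whole thing is asked for, a point or a joint stands for the part that bears it (a point fixed in the world has none). Each returns a list of dicts, best first, with "score" (0 to 1); they miss things now and then, are a little off and sometimes report something else, mostly with a low value. They report only what shows in the picture. A call takes as long as a camera call.
- outline_of(label, camera): "region" (480x640 bool, what is visible of it) and "rect" ([left, top, right, bottom] in pixels, round what is visible of it).
- landmark_of(label, camera): "xy" ([column, row] in pixels: a listed point, or the origin of a listed thing).
The state is a dict: "clock": time; "qpos": joint angles; "qd": joint speeds; "joint_efforts": joint torques, N m; "position": TCP position; "tool_rot": TCP orientation; "force": force on the tool from outside, world axes, zero at the start; "moment": the same for the moment, N m; "grip_width": finger opening in m; "finger_force": force on a finger pad.
Only numpy, scipy, OpenCV 4.12 (cv2) and the standard library are available. Lean on these libraries where they do the work, as an engineer would, in place of code of your own. Each camera call takes 0.05 s, during which the arm holds its last target. There are 200 camera calls.

### The job

Push the sample carrier that lies on the feed deck of the drop box along the deck and in under the hanging flap, with shut fingertips and without flicking, gripping or lifting it, until it drops into the box. Then draw the fingers back out so that the flap swings fully shut by itself. Leave the spare carrier, the jar and the pliers on the bench where they are.

Things in the scene. Friction and masses are not known exactly. Their poses are not given: they have to be found in the camera images.
- chute: Grey and aluminium drop box, fixed to the bench. Origin on the bench under the middle of the closed flap's lower edge; x = feed direction into the box (away from the robot), y left, z up. Level feed deck, top at z = 90 mm, from x = -160 mm (open end) to a lip at x = +36. Side rails 110 mm apart inside stand 12 mm above the deck. Box x = -5 to +175, 110 mm wide inside, 136 mm high, clear roof and back.
- doorway (a point): Point on the deck top under the middle of the closed flap's lower edge: chute frame (0, 0, 90) mm; axes as the chute's. The doorway between the cheeks is open above as far as the hinge rod. Nothing of the box stands higher than 136 mm above the bench.
- rod (a point): Middle of the hinge rod, 7 mm thick, across the doorway along y: chute frame (30, 0, 132) mm, 42 mm above the deck. Upright fingers can go in along the deck until their front meets the rod, at about chute x = +26 mm.
- bin_floor (a point): Middle of the floor in the box: chute frame (105, 0, 8) mm. From the lip a smooth ramp slopes down into the box at 45 degrees, to the floor at x = 110 mm.
- flap (a joint): Angle of the grey flap (104 mm wide, 50 mm long, 3 mm thick). 0 = shut: it slopes from the rod down towards the robot, lower edge just above the deck at about x = 0. Grows as that edge swings inward (+x) and up, to 1.9 rad; under 1 N opens it. Two 16 mm round weights outside the cheeks (to 77 mm either side) shut it by gravity in about half a second; they rise to 162 mm above the bench.
- carrier: Carrier to be posted: loose black block 70 x 50 x 16 mm (x, y, z), brass dots on top, about 90 g, slippery, flat on the feed deck, its length along the deck, up to 13 degrees askew. Origin mid underside, z up. Pushed on its rear (-x) end it lifts the flap with its front edge, and tips off the lip once its rear end is at chute x = +1 to +15 mm: the fingers follow that far past the flap's closed edge.
- carrier_mid (a point): Centre of the carrier's body, 8 mm above its origin.
- spare: Spare carrier, same shape as the other but lying on the bench beside the box; leave it. Origin in the middle of its underside.
- jar: Amber jar, 44 mm across, 60 mm tall, standing on the bench beside the box; leave it. Origin in the middle of its underside.
- pliers: Small pliers with yellow handles, 130 mm long, 12 mm thick, lying on the bench beside the box; leave them. Origin on the bench under the pivot.

How it is judged:
On the way, in this order (a step that is already met when the one before it is completed fails the run):
1. the carrier, still level on the deck, is in the doorway and holds the flap open (value of joint flap above 0.7 rad and x of carrier_mid in the frame of chute above -0.02 m and z of carrier_mid in the frame of chute above 0.09 m), for 0.1 s.
2. the carrier has dropped into the box (z of carrier_mid in the frame of chute below 0.07 m and x of carrier_mid in the frame of chute between 0.038 and 0.168 m and y of carrier_mid in the frame of chute between -0.055 and 0.055 m), for 0.2 s.
At the end, for the whole second after the job is handed in: The carrier rests in the box (its centre inside the walls and at least 20 mm below the deck top), the flap hangs shut (within 0.06 rad), and the robot is clear (all of step 2 and value of joint flap below 0.06 rad and linear speed of carrier below 0.02 m/s); the robot touches nothing.
It fails at once if the carrier is lifted off the deck (more than 12 mm) (z of carrier in the frame of chute above 0.102 m).
It fails at once if the carrier is flicked (faster than 0.4 m/s on the deck) (linear speed of carrier above 0.4 m/s and x of carrier_mid in the frame of chute below 0.02 m and z of carrier_mid in the frame of chute above 0.09 m).
It fails at once if a bystander is moved more than 15 mm (distance of any of spare, jar, pliers from where it was at the start of the episode above 0.015 m).
It also fails if it takes over 38 s, if anything falls off the work surface, if the arm or the gripper's body presses on something with over 40 N, if the wrist force passes 120 N, or if a joint passes its speed limit or range.

## Working session

There is one attempt and no reset: what is moved stays moved. The work goes in short steps, Python scripts to look and compute and a shell command to move; the robot and the scene stay as the last step left them, time stands still between calls to the robot, and variables do not carry over. Pictures are saved under pics/ and viewed, at most 10 in all, crops included, and the job is handed in when it is done.

```bash
mkdir -p pics; cat > h.py <<'E'
import numpy as np, cv2
from workcell import telemetry, grab_frame, calibration, bot, outline_of, landmark_of
def K(n):
    c=calibration(n); f=240/np.tan(np.radians(c["fovy"])/2)
    return np.array([[f,0,c["cx"]],[0,f,c["cy"]],[0,0,1]]),np.array(c["dist"]),np.array(c["pose"])
def ray(n,uv):
    k,d,P=K(n); p=cv2.undistortPoints(np.array([[uv]],float),k,d)[0,0]
    return P[:3,3],P[:3,:3]@np.array([p[0],p[1],1])
def onz(n,uv,z):
    o,d=ray(n,uv); return o+d*(z-o[2])/d[2]
def proj(n,X):
    k,d,P=K(n); T=np.linalg.inv(P)
    return cv2.projectPoints(np.atleast_2d(X).astype(float),cv2.Rodrigues(T[:3,:3])[0],T[:3,3],k,d)[0][:,0]
def tri(uvs):
    A=np.zeros((3,3));b=np.zeros(3)
    for n,uv in uvs.items():
        o,d=ray(n,uv); d=d/np.linalg.norm(d); M=np.eye(3)-np.outer(d,d); A+=M;b+=M@o
    return np.linalg.solve(A,b)
def save(n,name,img=None):
    cv2.imwrite("pics/"+name,cv2.cvtColor(grab_frame(n) if img is None else img,cv2.COLOR_RGB2BGR))
E
python3 - <<'E'
from h import *
np.set_printoptions(precision=4,suppress=True)
a=[grab_frame(n) for n in("top","side")]
save("",'a.png',np.hstack(a)[:,:,:]) if 0 else [save(n,n+'0.png',i) for n,i in zip(("top","side"),a)]
for n in("top","side"): print(n,K(n)[2][:3,3],K(n)[2][:3,2])
for l in("chute","doorway","rod","bin_floor","carrier","carrier_mid","spare","jar","pliers"):
    for n in("top","side"):
        print(l,n,[(np.round(r["xy"],1),round(r["score"],2)) for r in landmark_of(l,n)[:3]])
s=telemetry.observe();print(s["clock"],s["position"],s["tool_rot"],s["force"])
E
```

```text
top [0.5519 0.0651 0.907 ] [ 0.1063 -0.0176 -0.9942]
side [ 0.1257 -0.5297  0.6911] [ 0.5268  0.5998 -0.6022]
chute top [(array([322.1, 248.4]), 0.66)]
chute side [(array([310.1, 281.1]), 0.65)]
doorway top [(array([320.2, 242.2]), 0.71)]
doorway side [(array([313.8, 241. ]), 0.64)]
rod top [(array([316.2, 228.5]), 0.83)]
rod side [(array([323.6, 215.3]), 0.89)]
bin_floor top []
bin_floor side [(array([397.6, 318.4]), 0.36)]
carrier top [(array([325.1, 283. ]), 0.91), (array([327.2, 283.4]), 0.43)]
carrier side [(array([285. , 260.2]), 0.73)]
carrier_mid top [(array([327.7, 287.9]), 0.71)]
carrier_mid side [(array([284.9, 256.4]), 0.74)]
spare top [(array([246.9, 261.6]), 0.8), (array([395.4, 285.4]), 0.19)]
spare side [(array([314.8, 281.2]), 0.66)]
jar top [(array([397.8, 228.4]), 0.67)]
jar side [(array([394.7, 317.5]), 0.59)]
pliers top [(array([397.1, 282.4]), 0.75)]
pliers side [(array([343.6, 350.7]), 0.94)]
1.0 [0.2113 0.5882 0.2313] [-3.1416  0.      2.7968] [-0.6168 -0.0676 -0.06  ]
```

View pics/top0.png

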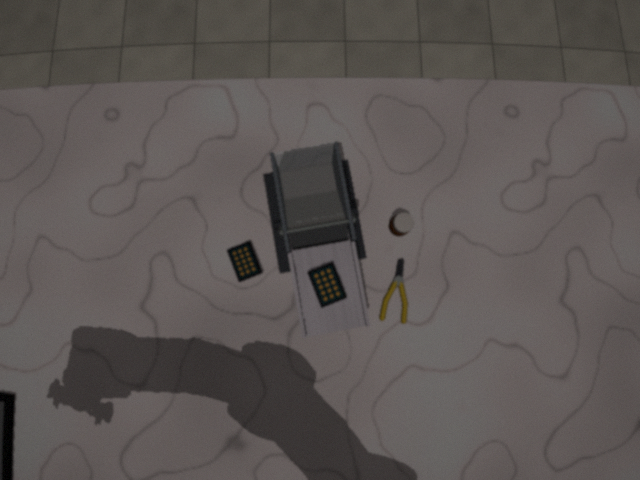

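View pics/side0.png

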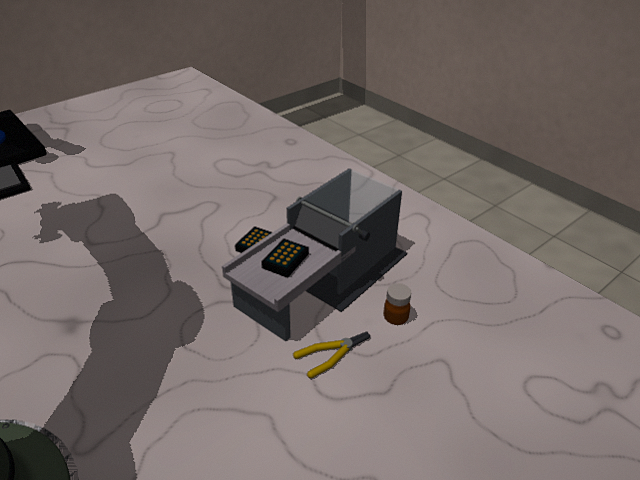

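```bash
python3 - <<'E'
from h import *
np.set_printoptions(precision=4,suppress=True)
D=tri({"top":(320.2,242.2),"side":(313.8,241.)});R=tri({"top":(316.2,228.5),"side":(323.6,215.3)})
C=tri({"top":(325.1,283),"side":(285,260.2)});M=tri({"top":(327.7,287.9),"side":(284.9,256.4)})
print(D,R,C,M)
print(onz("top",(320.2,242.2),.09),onz("top",(316.2,228.5),.132),onz("top",(325.1,283),.09),onz("top",(327.7,287.9),.098))
# top face of carrier by outline in top
for n in ("top","side"):
  r=outline_of("carrier",n)
  if r:
    m=r[0]["region"].astype(np.uint8); print(n,r[0]["score"],r[0]["rect"],m.sum())
    c=max(cv2.findContours(m,0,2)[0],key=cv2.contourArea)[:,0]
    if n=="top":
      w=np.array([onz("top",p,.106)[:2] for p in c],np.float32); rc=cv2.minAreaRect(w);print(rc,cv2.boxPoints(rc))
E
```

```text
[0.628  0.0568 0.0887] [0.6507 0.0623 0.1303] [0.5544 0.0475 0.09  ] [0.5475 0.0419 0.1054]
[0.6299 0.0553 0.09  ] [0.6501 0.0626 0.132 ] [0.5548 0.0472 0.09  ] [0.5458 0.0428 0.098 ]
side 0.79 [260.6, 240.9, 306.6, 276.1] 1181
```

The top picture shows the carrier askew at about (327,284) on the deck. The deck's open end runs from (305,333) to (369,324), and the flap is at about row 243. The spare is at (246,261), the jar at (400,222) and the pliers at (396,290). The side view agrees with this.

```bash
python3 - <<'E'
from h import *
np.set_printoptions(precision=4,suppress=True)
im=grab_frame("top")
big=cv2.resize(im[130:345,230:420],None,fx=3.0,fy=2.75,interpolation=cv2.INTER_CUBIC)
big=cv2.resize(im[130:330+15,230:420],(570,645)) ; big=cv2.resize(im[145:345,230:420],(570,600),interpolation=cv2.INTER_CUBIC)
save("","crop.png",cv2.convertScaleAbs(big,alpha=1.8))
for a,b in(((291,245),(305,333)),((354,240),(369,324))):
    A,B=onz("top",a,.102),onz("top",b,.102); print(A,B,np.degrees(np.arctan2(*(A-B)[1::-1])))
hsv=cv2.cvtColor(im,cv2.COLOR_RGB2HSV); g=im.max(2).astype(int)
m=np.zeros(g.shape,np.uint8); m[256:312,302:354]=((g<70)|(hsv[...,1]>90))[256:312,302:354]
m=cv2.morphologyEx(m,cv2.MORPH_CLOSE,np.ones((3,3)))
c=max(cv2.findContours(m,0,2)[0],key=cv2.contourArea)[:,0]
w=np.array([onz("top",p,.106)[:2] for p in c],np.float32); rc=cv2.minAreaRect(w);print(cv2.contourArea(c),rc,cv2.boxPoints(rc), cv2.boxPoints(cv2.minAreaRect(c)))
E
```

```text
[0.6242 0.1086 0.102 ] [0.4659 0.0846 0.102 ] 8.638152285825546
[ 0.6321 -0.0062  0.102 ] [ 0.4802 -0.0304  0.102 ] 9.078669172496147
1107.0 ((0.5539343953132629, 0.04453306272625923), (0.07314123213291168, 0.052560120820999146), 20.910301208496094) [[0.5104 0.056 ]
 [0.5292 0.0069]
 [0.5975 0.033 ]
 [0.5787 0.0821]] [[305.5862 269.9655]
 [332.8276 259.069 ]
 [348.     297.    ]
 [320.7586 307.8965]]
```

View pics/crop.png

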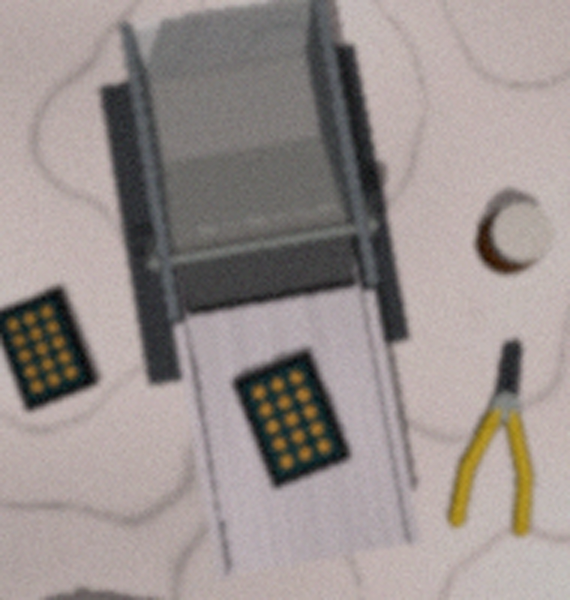

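The chute yaw is about 9° (0.155 rad) with its origin near (0.628, 0.055). The carrier is about 12° askew counter-clockwise, with its rear end at chute x ≈ -0.11. I'll turn the tool to yaw 3.297 so that tool -x is the feed direction, and shut the fingers.

```bash
python3 -m inch '[[0,0,0,0,0,-0.125,0.5],[0,0,0,0,0,-0.125,1],[0,0,0,0,0,-0.125,1],[0,0,0,0,0,-0.125,1]]' 
python3 -m inch '[[-0.013,-0.045,0,0,0,0,1],[-0.013,-0.045,0,0,0,0,1],[-0.013,-0.045,0,0,0,0,1],[-0.013,-0.045,0,0,0,0,1]]'
```

```text
clock: 1.55
position: [0.2113, 0.5882, 0.2313]
tool_rot: [3.142, 0.0, -2.981]
force: [-0.7, 0.0, 0.2]
grip_width: 0.0282
finger_force: 0.0
clock: 1.95
position: [0.291, 0.4166, 0.2313]
tool_rot: [3.141, 0.0, -2.986]
force: [1.5, 0.5, 0.3]
grip_width: 0.0002
finger_force: 0.0
```

```bash
python3 -m inch '[[-0.013,-0.045,0,0,0,0,1],[-0.013,-0.045,0,0,0,0,1],[-0.013,-0.045,0,0,0,0,1],[-0.013,-0.045,0,0,0,0,1],[-0.013,-0.045,0,0,0,0,1]]' 
python3 -m inch '[[-0.013,-0.045,0,0,0,0,1],[-0.013,-0.045,0,0,0,0,1],[-0.013,-0.045,0,0,0,0,1],[-0.013,-0.045,0,0,0,0,1],[0,0,0,0,0,0,1]]'
```

```text
clock: 2.45
position: [0.39, 0.2044, 0.2316]
tool_rot: [3.141, 0.001, -2.986]
force: [1.4, 0.6, -1.0]
grip_width: -0.0004
finger_force: 0.0
clock: 2.95
position: [0.4703, 0.0309, 0.2315]
tool_rot: [-3.14, 0.001, -2.994]
force: [-0.3, 0.7, -0.8]
grip_width: -0.0001
finger_force: 0.0
```

```bash
python3 -m inch '[[-0.018,0.004,0.03,0,0,0.007,1],[0,0,0.04,0,0,0,1],[0,0,0.04,0,0,0,1],[0,0,0.01,0,0,0,1],[0,0,0,0,0,0,1]]' 
python3 - <<'E'
from h import *
b=grab_frame("side")
a=grab_frame("top")
big=np.hstack([cv2.resize(i,(390,480),interpolation=cv2.INTER_CUBIC) for i in (a[185:345,265:395],b[165:325,215:345])])
save("","c1.png",cv2.convertScaleAbs(big,alpha=1.7))
print(telemetry.observe()["position"])
E
```

```text
clock: 3.45
position: [0.4852, 0.0431, 0.1107]
tool_rot: [-3.141, -0.002, -2.993]
force: [0.5, 0.1, 0.9]
grip_width: -0.0004
finger_force: 0.0
[0.48656192 0.04321477 0.11271793]
```

View pics/c1.png

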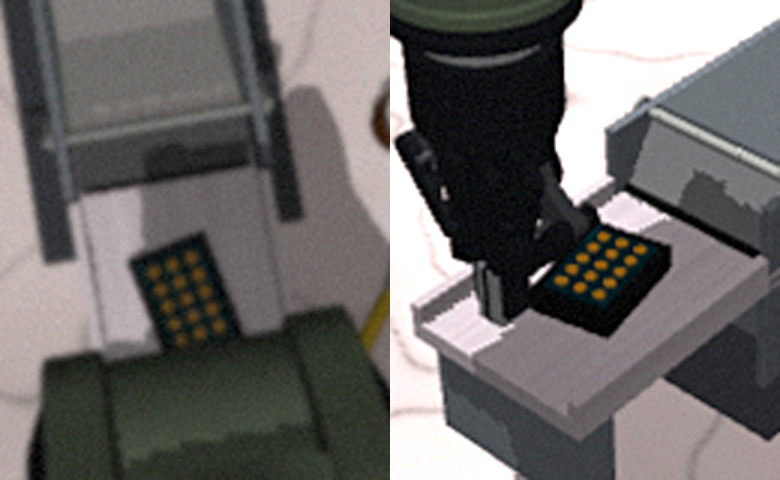

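In the picture the fingertips stand just behind the carrier's rear end, a little left of the middle, which helps to straighten it. I'll lower them to about 7 mm above the deck and push gently.

```bash
python3 -m inch '[[0,-0.004,0.007,0,0,0.005,1],[0,0,0.007,0,0,0,1],[0,0,0,0,0,0,1],[-0.008,0,0,0,0,0,1],[-0.008,0,0,0,0,0,1]]' 
python3 -m inch '[[-0.008,0,0,0,0,0,1],[-0.008,0,0,0,0,0,1],[-0.008,0,0,0,0,0,1],[-0.008,0,0,0,0,0,1],[0,0,0,0,0,0,1]]' 
python3 - <<'E'
from h import *
b=grab_frame("side")
a=grab_frame("top")
big=np.hstack([cv2.resize(i,(390,480),interpolation=cv2.INTER_CUBIC) for i in (a[185:345,265:395],b[165:325,215:345])])
save("","c2.png",cv2.convertScaleAbs(big,alpha=1.7))
print(telemetry.observe()["position"],telemetry.observe()["force"])
E
```

```text
clock: 4.05
position: [0.5032, 0.0416, 0.0976]
tool_rot: [3.142, 0.001, -2.998]
force: [-0.4, -0.5, 1.1]
grip_width: 0.0001
finger_force: 0.0
clock: 4.55
position: [0.5349, 0.0462, 0.0972]
tool_rot: [3.142, 0.001, -2.998]
force: [-0.0, 0.3, 0.1]
grip_width: -0.0002
finger_force: 0.0
[0.53379969 0.04592869 0.09716303] [-0.04945631 -0.08780809  0.08735498]
```

View pics/c2.png

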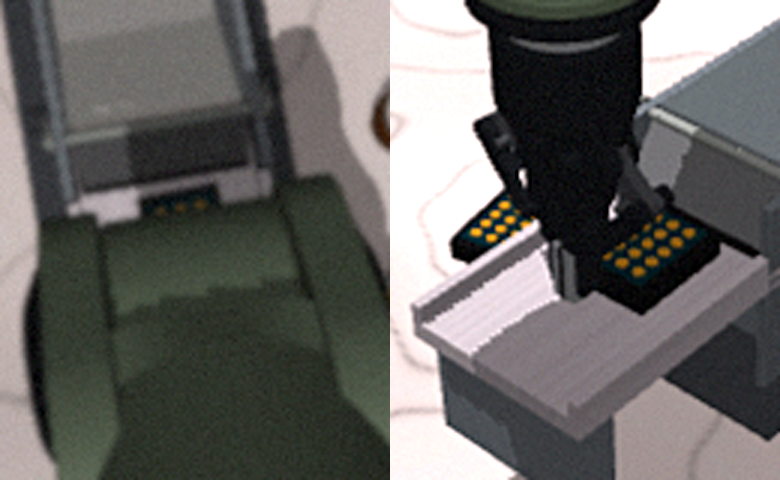

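The carrier is now square to the deck, its front at about (325,248) just short of the flap and a few mm right of the fingers. I'll back off slightly, shift the fingers right to centre the push, and then go on.

```bash
python3 -m inch '[[0.005,-0.003,0,0,0,0.006,1],[0,-0.004,0,0,0,0.006,1],[-0.005,0,0,0,0,0,1],[-0.007,0,0,0,0,0,1],[-0.007,0,0,0,0,0,1]]' 
python3 -m inch '[[-0.008,0,0,0,0,0,1],[-0.008,0,0,0,0,0,1],[-0.008,0,0,0,0,0,1],[-0.008,0,0,0,0,0,1],[-0.008,0,0,0,0,0,1]]'
python3 - <<'E'
from h import *
b=grab_frame("side")
a=grab_frame("top")
big=np.hstack([cv2.resize(i,(390,480),interpolation=cv2.INTER_CUBIC) for i in (a[145:305,265:395],b[145:305,235:365])])
save("","c3.png",cv2.convertScaleAbs(big,alpha=1.7))
print(telemetry.observe()["position"],telemetry.observe()["force"])
E
```

```text
clock: 5.15
position: [0.5496, 0.041, 0.0974]
tool_rot: [3.142, 0.0, -3.01]
force: [0.3, -1.4, -0.6]
grip_width: 0.0002
finger_force: 0.2
clock: 5.65
position: [0.5891, 0.0461, 0.0972]
tool_rot: [-3.142, -0.0, -3.01]
force: [-0.7, 1.4, -0.2]
grip_width: 0.0003
finger_force: 0.4
[0.58943901 0.04626095 0.09720439] [-0.35074688 -0.2882757   1.08609132]
```

View pics/c3.png

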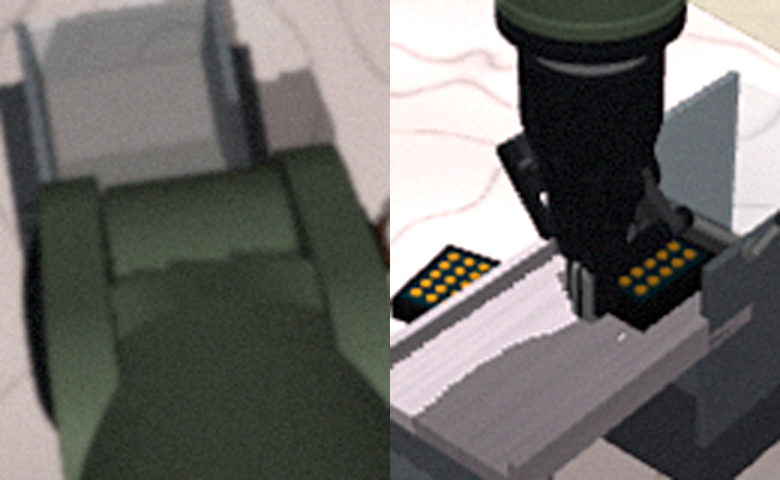

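The carrier is going in under the flap, squarely and near the middle. I'll take out the small yaw error and continue.

```bash
python3 -m inch '[[-0.007,0,0,0,0,-0.01,1],[-0.007,0,0,0,0,-0.01,1],[-0.007,0,0,0,0,0,1],[-0.007,0,0,0,0,0,1],[0,0,0,0,0,0,1]]'
python3 -m inch '[[-0.006,0,0,0,0,0,1],[-0.005,0,0,0,0,0,1],[0,0,0,0,0,0,1]]'
python3 - <<'E'
from h import *
b=grab_frame("side")
a=grab_frame("top")
big=np.hstack([cv2.resize(i,(390,480),interpolation=cv2.INTER_CUBIC) for i in (a[145:305,265:395],b[145:305,255:385])])
save("","c4.png",cv2.convertScaleAbs(big,alpha=1.7))
print(telemetry.observe()["position"],telemetry.observe()["force"])
E
```

```text
clock: 6.25
position: [0.6171, 0.0502, 0.0973]
tool_rot: [3.142, 0.001, -2.99]
force: [-0.5, -0.2, 0.4]
grip_width: -0.0001
finger_force: 0.0
clock: 6.55
position: [0.6276, 0.0519, 0.0973]
tool_rot: [-3.142, 0.0, -2.99]
force: [-0.1, -1.0, -1.0]
grip_width: 0.0
finger_force: 0.1
[0.62697972 0.05170982 0.09723469] [-0.2784029   0.34170529  0.3958736 ]
```

View pics/c4.png

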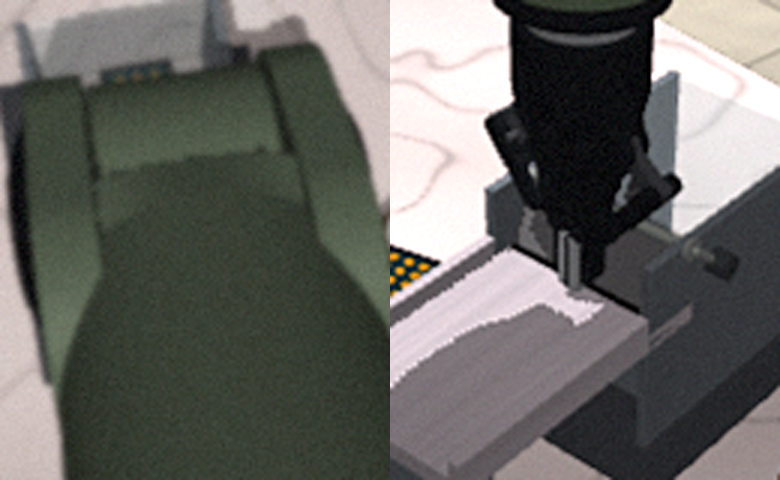

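The carrier shows through the clear roof at about (311,169) in the top picture, so it has dropped into the box. The flap rests on the fingers. I'll draw them straight back.

```bash
python3 -m inch '[[0.01,0,0,0,0,0,1],[0.015,0,0,0,0,0,1],[0.02,0,0,0,0,0,1],[0.03,0,0,0,0,0,1],[0.04,0,0,0,0,0,1]]'
python3 -m inch '[[0.04,0,0,0,0,0,1],[0.03,0,-0.04,0,0,0,1],[0,0,-0.05,0,0,0,1],[0,0.0,-0.04,0,0,0,1],[0,0,0,0,0,0,1]]'
python3 -m inch '[[0,0,0,0,0,0,1],[0,0,0,0,0,0,1],[0,0,0,0,0,0,1],[0,0,0,0,0,0,1],[0,0,0,0,0,0,1]]'
python3 - <<'E'
from h import *
b=grab_frame("side")
a=grab_frame("top")
big=np.hstack([cv2.resize(i,(390,480),interpolation=cv2.INTER_CUBIC) for i in (a[145:305,265:395],b[165:325,255:385])])
save("","c5.png",cv2.convertScaleAbs(big,alpha=1.7))
for l in("carrier","spare","jar","pliers","rod"):
    for n in("top","side"): print(l,n,[(np.round(r["xy"],1),round(r["score"],2)) for r in landmark_of(l,n)[:2]])
E
```

```text
clock: 7.15
position: [0.512, 0.0342, 0.0973]
tool_rot: [-3.142, 0.001, -2.99]
force: [-0.1, -0.2, 0.4]
grip_width: -0.0002
finger_force: 0.0
clock: 7.65
position: [0.4452, 0.0239, 0.2318]
tool_rot: [3.141, 0.008, -2.991]
force: [0.4, 0.8, -0.1]
grip_width: -0.0002
finger_force: 0.0
clock: 8.15
position: [0.4439, 0.0238, 0.2267]
tool_rot: [-3.141, -0.001, -2.99]
force: [-0.3, 1.0, -0.0]
grip_width: -0.0002
finger_force: 0.0
carrier top []
carrier side []
spare top [(array([245.7, 260.9]), 0.9), (array([396.1, 282.9]), 0.51)]
spare side [(array([254.9, 244. ]), 0.8)]
jar top [(array([395.9, 225.8]), 0.87)]
jar side [(array([397.6, 316.9]), 0.84)]
pliers top [(array([400.6, 285.7]), 0.95)]
pliers side [(array([344.1, 350. ]), 0.59)]
rod top [(array([318.6, 224.9]), 0.73)]
rod side [(array([323.7, 213.2]), 0.91)]
```

View pics/c5.png

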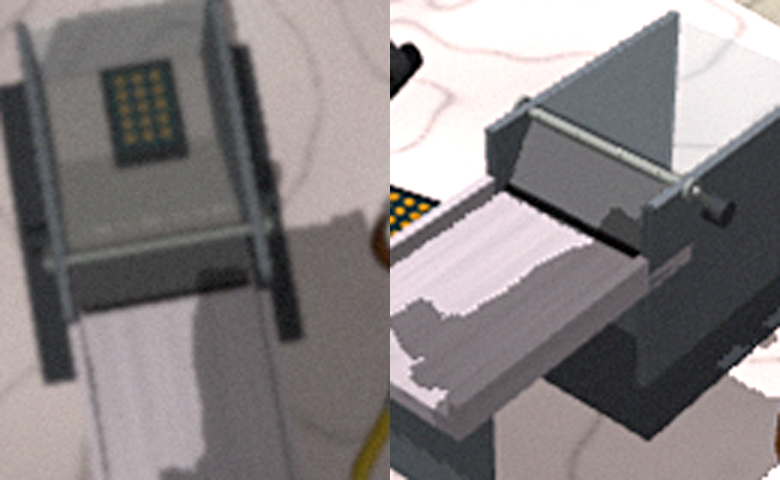

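The carrier lies in the box at about (313,182), the flap is shut at about row 243, and the arm is clear.

```bash
python3 -c "
from workcell import bot
print(bot.job_done())"
```

```text
the job is handed in; nothing more can be done
None
```

I pushed the carrier in under the flap and it dropped into the box; the last pictures show it lying there with the flap shut, the spare, jar and pliers in place and the arm clear. The job is handed in, but no verdict came back.

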